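# Check a screwdriver case and swap out the wrong tool

## Robot

A 7-joint arm with a two-finger parallel gripper is mounted at the origin on a cart in front of the work surface, level with it; the furniture and walls round the work are solid. World frame = base frame: x ahead of the robot, y to its left, z up, the work surface at z = 0. Lengths are in m, angles in rad, forces in N, time in s.
With the tool pointing down it reaches from about 0.4 to 0.85 m from the base axis. Payload 4.5 kg.
Tool frame: the origin (TCP) lies midway between the tips of the shut fingers; the grasp point (between the pads) lies 19 mm behind it; z points along the fingers, y is the line along which they close (so a half turn about z gives the same grasp; the last joint's range is limited). The gripper opens to 88 mm and grips with 3 to 60 N. Pads are 18 mm wide; open, the fingers measure 123 mm over their backs; the gripper's body (75 mm by 187 mm) begins 45 mm behind the grasp point.
Start: joints at [1.254, 0.689, -0.195, 1.565, 0.157, 0.902, -0.215], TCP at [0.215, -0.587, 0.239] pointing down, gripper open.
Joint ranges: [-3.01, 3.01], [-0.46, 2.08], [-1.47, 1.51], [0.13, 2.56], [-1, 4.14], [0.04, 2.09], [-2.66, 2.66]. Speed limits (rad/s): [2.57, 2.57, 3.14, 3.14, 3.14, 3.14, 3.14].

## Interface

Orientations are given as a unit quaternion [x, y, z, w].
In Python, from plant import * gives the robot as it stands.
- The arm moves only by the tool send_rows, never from a script. Its argument "targets" is a list of rows, each a list of 2 entries, a list of its own where there are three numbers: the shift along the tool's x, y, z in units of 0.3 m (1.0 is 0.3 m), then the turn, a rotation vector about the tool's x, y, z in units of pi rad (1.0 is pi rad). A call has 1 to 12 rows; each row is the pose to reach, as a shift and turn from the pose commanded when the call began, along the tool's axes at that moment, turning the shorter way round; what a row does not reach only later rows make up. A row lasts 1/8 s, in which the tool goes at most 62.5 mm and 10.7 degrees, less where a joint would pass 70% of its speed; a pose out of reach is approached as far as the arm can. A call with a number of a shift or a turn outside -1 to 1 is refused whole. A call with a gripper value outside its range is refused whole. "fingers" is the opening, from 0 (shut) to 1 (fully open), set as the call begins (left out, the last holds). The fingers move at their own pace and stop on an object; "newtons" is the grip in N (left out, the last holds). Time passes only in rows, so rows that repeat a pose let the fingers close. It gives the time, the measured TCP pose, the force, the opening and the grip force at its end, in the units of the state.
- get_state(): the state, without advancing time (a new reading comes with each control period).
- snapshot(name): name is "scene" or "top"; returns a dict with "img" (400x640x3 uint8, blue, green, red), "fx", "fy", "cx", "cy" (pixels), "cam_to_world" (4x4, takes a point from camera to world coordinates). Camera axes: x right, y down, z forward; pixel columns grow to the right and rows downward; lengths in m; the calibration is good to about 2 mm. A picture is of the moment at which its call begins. There is no depth.
- finish_job(): hands the job in; it is judged then, once.
The state is a dict: "clock": time; "q": joint angles; "qd": joint speeds; "joint_torque": joint torques, N m; "tool_pos": TCP position; "eef_rot": TCP orientation; "contact_force": force on the tool from outside, world axes, zero at the start; "moment": the same for the moment, N m; "opening": opening from 0.0 (shut) to 1.0 (fully open); "finger_force": force on a finger pad.
Only numpy, scipy, OpenCV 4.12 (cv2) and the standard library are available. Lean on these libraries where they do the work, as an engineer would, in place of code of your own. Each camera call takes 0.05 s, during which the arm holds its last target. There are 200 camera calls.

## Task

Open the lid of the tool case all the way until it stands by itself: each of its three lanes is marked for a screwdriver, but one holds a desoldering pump. Lift the pump out and lay it flat in the steel tray, then lay the long screwdriver from the bench flat in the freed lane with its handle towards the side of the pull tab like the other two, and shut the lid fully. Leave the two screwdrivers in the case where they lie and do not shift the other things on the bench.

Things in the scene. Friction and masses are not known exactly. Their poses are not given: they have to be found in the camera images.
- tool_case: grey tool case, 188 mm (x) by 200 mm (y), fixed to the bench. Origin: centre of its underside; x across its three lanes, y along them, z up. Walls 5 mm thick, 42 mm high; inner floor 5 mm above the bench. Lid hinged on the -y side (robot's right), pull tab on the +y side (robot's left). Lanes centred at x = -50, 0, +50 mm; inner faces of the side walls 39 mm from the outer lanes' centres.
- lane_1 (a point): centre of the middle lane's floor (the lanes' case x: -50, 0, +50 mm); axes as the case's. Lanes are 190 mm long inside. A pale screwdriver outline on each floor shows the layout: handle (wide part) to +y, the tab side. Foam rests 16 mm high in the last 28 mm at both ends leave a 32 mm gap for each lane; between them (y = -67 to +67 mm) the floor is open for the fingers.
- case_lid (a joint): lid hinge angle in rad: 0 shut, grows as it opens (tab side rises), stop at 1.9; it starts between 0 and 0.15. The hinge is stiff by friction (0.35 N m): the lid (250 g) stays at any angle where it is left, and needs about 3 N at the tab to move.
- case_hinge (a point): middle of the hinge axis: at case x = 0, y = -100, z = +42 mm. The axis runs along the case's x; the lid is a 6 mm plate, 188 x 200 mm, above the axis when shut; standing open, the tab's end reaches up to 290 mm above the bench. A bench vice stands close to the case on the robot's side of it.
- lid_tab (a point): grip point on the pull tab. The black tab, 24 mm wide (case x) and 10 mm thick, sticks out 44 mm from the lid's free edge; this point lies 28 mm out, mid-thickness: lid shut, at case x = 0, y = +128, z = 46 mm. It moves on a radius of 228 mm about the hinge axis, 4 mm on the lid's upper side of it. Axes as the lid's (the case's when shut).
- desolder_pump: desoldering pump, the wrongly packed part: plain round barrel 19 mm across, 109 mm long (y = -63 to +46 mm), thinner 8 mm nozzle at the +y end; 164 mm long over all. Origin: middle of the length, on the underside; z up. It lies along one of the lanes (which one varies), nozzle to the tab side, on the lane floor. About 60 g.
- pump_mid (a point): point in the pump's barrel, at its own x = 0, y = -5, z = 9.5 mm: good place to grip it across.
- driver_short: the short screwdriver, 138 mm long, lying flat; handle 20 mm wide and high, shaft 4 mm thick, 10 mm above the underside. Origin: middle of the length, on the underside; own +y points to the handle end (handle y = -8 to 69 mm), z up. About 50 g. Already in one of the lanes, handle to the tab side: stays there.
- driver_mid: the middle-sized screwdriver, 153 mm long, lying flat; handle 20 mm wide and high, shaft 4 mm thick, 10 mm above the underside. Origin: middle of the length, on the underside; own +y points to the handle end (handle y = -1 to 76 mm), z up. About 50 g. Already in one of the lanes, handle to the tab side: stays there.
- driver_long: the long screwdriver, 168 mm long, lying flat; handle 20 mm wide and high, shaft 4 mm thick, 10 mm above the underside. Origin: middle of the length, on the underside; own +y points to the handle end (handle y = 7 to 84 mm), z up. About 50 g. Lies on the bench to the robot's right of the case, its handle towards the robot, and belongs in the case.
- driver_long_grip (a point): point in the long screwdriver's handle near its centre of mass, at its own x = 0, y = +42, z = 10 mm.
- tray: pressed steel tray, 111 x 219 mm, 19 mm high, fixed on the bench to the robot's left. Origin: centre of its underside; long side along its own y. Inside 90 x 198 mm, floor 2 mm above the bench, rim 18 mm high.
- flux_jar: bystander: small screw jar, 42 mm across, 32 mm high; origin at its underside
- tape_roll: bystander: roll of tape lying flat, 58 mm across, 19 mm high; origin at its underside
- marker: bystander: marker pen, 17 x 135 mm, lying; origin at its middle on the underside
- pliers: bystander: pair of pliers, 143 x 45 mm, lying flat; origin at its middle on the underside

How it is judged:
By the outcome, as a careful person would: the job done as asked, in the order asked, and still so for the second after the job is handed in, with the robot touching nothing.
It also fails if it takes over 72 s, if anything falls off the work surface, if the arm or the gripper's body presses on something with over 40 N, if the wrist force passes 120 N, or if a joint passes its speed limit or range.

## Working session

There is one attempt and no reset: what is moved stays moved. The work goes in short steps, Python scripts to look and compute and a tool call to move; the robot and the scene stay as the last step left them, time stands still between calls to the robot, and variables do not carry over. Pictures are saved under pics/ and viewed, at most 10 in all, crops included, and the job is handed in when it is done.

Besides the shell and the picture viewer there is one more tool, called in YAML: its name, and indented under it one key for each argument. send_rows: Moves the arm, as the interface text tells. Its arguments: {"type":"object","properties":{"targets":{"type":"array"},"fingers":{"type":"number"},"newtons":{"type":"number"}},"required":["targets"]}

```bash
ls; mkdir -p pics; python3 - <<'E'
from plant import *
import cv2,numpy as np
for n in("scene","top"):
    s=snapshot(n); cv2.imwrite(f"pics/{n}0.png",s["img"]); np.savez(f"{n}0.npz",**s)
    print(n,s["fx"],s["fy"],s["cx"],s["cy"],np.round(s["cam_to_world"],3).tolist())
st=get_state();print({k:np.round(v,3).tolist() for k,v in st.items()})
E
```

```text
pics
scene 498.4118845354629 498.4118845354629 318.3220705747592 205.3371935757561 [[-0.545, -0.422, 0.725, -0.64], [-0.839, 0.281, -0.467, 0.678], [-0.007, -0.862, -0.507, 0.872], [0.0, 0.0, 0.0, 1.0]]
top 430.00585475967006 430.00585475967006 315.2554096953045 195.1054135972532 [[-0.005, -0.997, 0.082, 0.392], [-1.0, 0.006, 0.014, -0.065], [-0.015, -0.081, -0.997, 1.174], [0.0, 0.0, 0.0, 1.0]]
{'clock': 0.1, 'q': [1.254, 0.69, -0.195, 1.566, 0.157, 0.903, -0.215], 'qd': [-0.002, -0.003, 0.001, -0.001, 0.002, -0.002, 0.0], 'joint_torque': [-0.004, -52.851, -1.272, -15.384, -0.053, 0.002, 0.0], 'tool_pos': [0.215, -0.586, 0.238], 'eef_rot': [0.985, 0.174, -0.0, -0.001], 'contact_force': [-0.942, 0.286, 0.228], 'moment': [0.002, 0.004, -0.013], 'finger_force': 0.0, 'opening': 0.998}
```

View pics/scene0.png

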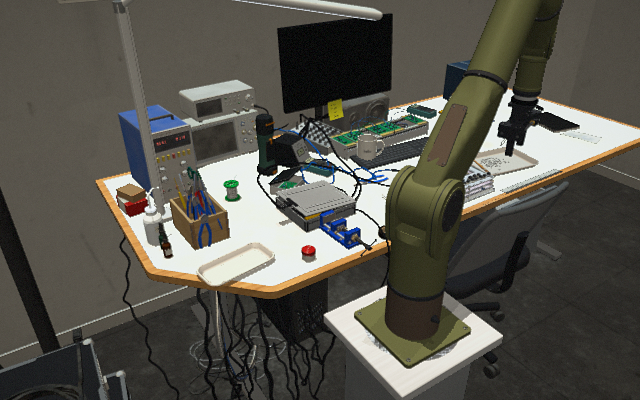

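View pics/top0.png

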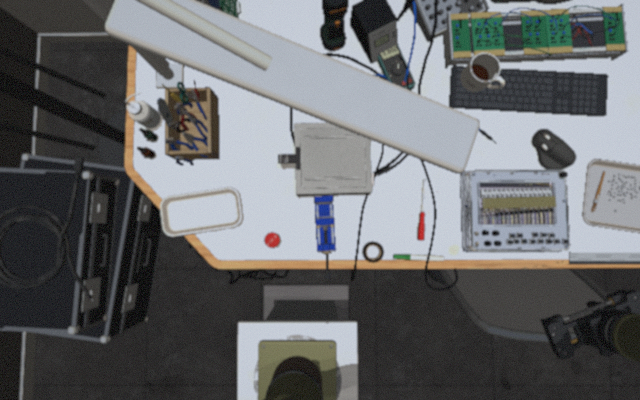

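```bash
cat > h.py <<'E'
import numpy as np,cv2
from scipy.spatial.transform import Rotation as R
def ray(s,p):
    T=np.array(s["cam_to_world"]); d=np.array([(p[0]-s["cx"])/s["fx"],(p[1]-s["cy"])/s["fy"],1.])
    return T[:3,3],T[:3,:3]@d
def onz(s,p,z):
    o,d=ray(s,p); return o+d*(z-o[2])/d[2]
def tri(s1,p1,s2,p2):
    o1,d1=ray(s1,p1);o2,d2=ray(s2,p2)
    t=np.linalg.lstsq(np.c_[d1,-d2],o2-o1,rcond=None)[0]
    return (o1+d1*t[0]+o2+d2*t[1])/2,np.linalg.norm(o1+d1*t[0]-o2-d2*t[1])
def proj(s,P):
    q=np.linalg.inv(s["cam_to_world"])@np.r_[P,1]
    return np.array([s["fx"]*q[0]/q[2]+s["cx"],s["fy"]*q[1]/q[2]+s["cy"]])
def mv(pos,rot,P,Q):
    "shift/turn units from tool pose (pos,rot quat) to pose (P,Q)"
    A=R.from_quat(rot);B=R.from_quat(Q) if not isinstance(Q,R) else Q
    return np.round(A.inv().apply(np.array(P)-pos)/.3,4).tolist(),np.round((A.inv()*B).as_rotvec()/np.pi,4).tolist()
E
python3 - <<'E'
from h import *
t=dict(np.load("top0.npz"));s=dict(np.load("scene0.npz"))
im=t["img"]
a=cv2.resize(im[110:280,150:450],None,fx=2.6,fy=2.6,interpolation=cv2.INTER_CUBIC)
b=cv2.resize(s["img"][150:295,180:400],None,fx=3.5,fy=3.5,interpolation=cv2.INTER_CUBIC)
cv2.imwrite("pics/a.png",a);cv2.imwrite("pics/b.png",b); print(a.shape,b.shape)
hsv=cv2.cvtColor(im,cv2.COLOR_BGR2HSV)
m=(((hsv[...,0]<8)|(hsv[...,0]>172))&(hsv[...,1]>140)&(hsv[...,2]>80)).astype(np.uint8)
n,l,st,c=cv2.connectedComponentsWithStats(m)
for i in range(1,n):
    if st[i,4]>15:
        pts=np.argwhere(l==i)[:,::-1]; print(st[i],cv2.minAreaRect(pts.astype(np.float32)),onz(t,c[i],.01).round(4))
print("lamp end",tri(t,(470,168),s,(382,14)))
E
```

```text
(442, 780, 3) (508, 770, 3)
[418 213   6  26 109] ((420.5, 225.5), (25.0, 5.0), 90.0) [ 0.3999 -0.3322  0.01  ]
[266 234  13  13 120] ((272.0, 240.0), (12.0, 12.0), 90.0) [0.3664 0.0687 0.01  ]
lamp end (array([ 0.47049904, -0.2513368 ,  0.63172461]), np.float64(0.00475326511519688))
```

View pics/a.png

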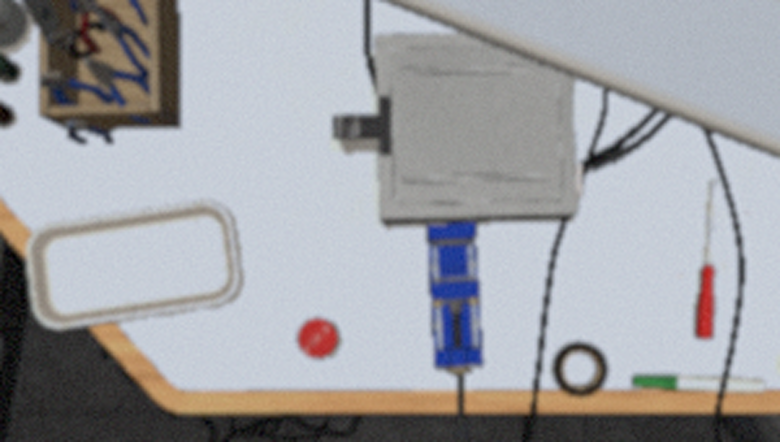

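View pics/b.png

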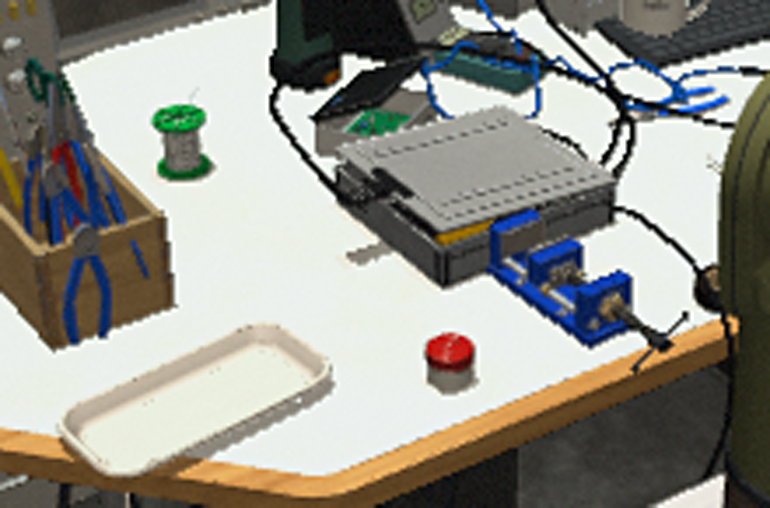

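```bash
python3 - <<'E'
from h import *
t=dict(np.load("top0.npz"));s=dict(np.load("scene0.npz"))
A=lambda x,y:(150+x/2.6,110+y/2.6)
B=lambda x,y:(180+x/3.5,150+y/3.5)
for n,a,b in[("LN",(381,218),(438,238)),("RN",(577,216),(618,183)),("LF",(377,37),(337,150)),("tabtip",(335,129),(340,188)),("viceTopFar",(475,224),(540,222)),("jawmid",(475,245),(580,243)),("vice near R",(480,365),(632,280))]:
    p,e=tri(t,A(*a),s,B(*b)); print(n,p.round(4),round(e,4), onz(t,A(*a),.045).round(4))
for n,a in[("drv handle end",(704,337)),("drv handle front",(707,266)),("drv tip",(711,182))]: print(n,onz(t,A(*a),.01).round(4))
for n,a in[("tray",(30,240)),("tray",(215,203)),("tray",(242,295)),("tray",(55,327))]: print(n,onz(t,A(*a),.018).round(4))
# tray by contour of bright rim / lid gray extents
E
```

```text
LN [4.872e-01 3.000e-04 5.370e-02] 0.0013 [4.876e-01 3.000e-04 4.500e-02]
RN [ 0.4881 -0.1983  0.0459] 0.0007 [ 0.4884 -0.1981  0.045 ]
LF [0.6703 0.0027 0.0593] 0.0013 [0.6743 0.0042 0.045 ]
tabtip [0.5756 0.0466 0.0766] 0.0061 [0.5791 0.0472 0.045 ]
viceTopFar [ 0.4788 -0.0982  0.0415] 0.008 [ 0.4809 -0.0949  0.045 ]
jawmid [ 0.4506 -0.1081  0.0309] 0.0326 [ 0.4596 -0.0947  0.045 ]
vice near R [ 0.3387 -0.0997  0.0541] 0.003 [ 0.3392 -0.0987  0.045 ]
drv handle end [ 0.3653 -0.3311  0.01  ]
drv handle front [ 0.4385 -0.336   0.01  ]
drv tip [ 0.5261 -0.3423  0.01  ]
tray [0.4691 0.3677 0.018 ]
tray [0.5066 0.1749 0.018 ]
tray [0.4108 0.1459 0.018 ]
tray [0.3788 0.3395 0.018 ]
```

```bash
cat >> h.py <<'E'
def ori(psi,a,yaw=0.):
    "tool y at world angle psi, tool z tilted by a towards -y (case), about case x"
    c,s=np.cos,np.sin
    ty=np.array([c(psi),s(psi),0]);tz=np.array([0,0,-1.])
    D=R.from_matrix(np.c_[np.cross(ty,tz),ty,tz])
    return R.from_rotvec(-a*np.array([c(yaw),s(yaw),0]))*D
def plan(st,*goals):
    p,q=np.array(st["tool_pos"]),R.from_quat(st["eef_rot"])
    for P,Q in goals: print(mv(p,q.as_quat(),P,Q)); 
E
python3 - <<'E'
from h import *
from plant import get_state
st=get_state(); Q=ori(.01,np.radians(40),.01)
print(Q.as_matrix().round(2))
plan(st,([.43,-.33,.24],Q))
st2=dict(tool_pos=[.43,-.33,.24],eef_rot=Q.as_quat())
plan(st2,([.579,.12,.13],Q))
E
```

```text
[[-0.01  1.    0.01]
 [ 0.77  0.01 -0.64]
 [-0.64  0.   -0.77]]
([0.9682, -0.5559, -0.0059], [-0.1368, -0.1933, -0.3745])
([1.3809, 0.5116, -0.6801], [0.0, -0.0, 0.0])
```

send_rows:
  targets:
    - [[0.97, -0.55, 0], [-0.137, -0.193, -0.375]]
    - [[0.97, -0.55, 0], [-0.137, -0.193, -0.375]]
    - [[0.97, -0.55, 0], [-0.137, -0.193, -0.375]]
    - [[0.97, -0.55, 0], [-0.137, -0.193, -0.375]]
    - [[0.97, -0.55, 0], [-0.137, -0.193, -0.375]]
    - [[0.97, -0.55, 0], [-0.137, -0.193, -0.375]]
    - [[0.97, -0.55, 0], [-0.137, -0.193, -0.375]]
    - [[0.97, -0.55, 0], [-0.137, -0.193, -0.375]]
  fingers: 0.7

```text
clock: 1.1
tool_pos: [0.4317, -0.3301, 0.2379]
eef_rot: [0.658, 0.671, -0.241, 0.244]
contact_force: [-0.6, -0.9, -0.0]
opening: 0.702
finger_force: 0.0
```

send_rows:
  targets:
    - [[1.0, 0.37, -0.4], [0, 0, 0]]
    - [[1.0, 0.37, -0.4], [0, 0, 0]]
    - [[1.0, 0.37, -0.4], [0, 0, 0]]
    - [[1.0, 0.37, -0.4], [0, 0, 0]]
    - [[1.0, 0.37, -0.4], [0, 0, 0]]
    - [[1.0, 0.37, -0.4], [0, 0, 0]]

```text
clock: 1.85
tool_pos: [0.5399, -0.0189, 0.1356]
eef_rot: [0.659, 0.67, -0.239, 0.243]
contact_force: [-0.8, -0.6, -0.6]
opening: 0.7
finger_force: 0.0
```

```bash
python3 - <<'E'
from h import *
from plant import *
st=get_state(); Q=ori(.01,np.radians(40),.01)
g=np.array([.579,.034,.061]); tz=Q.as_matrix()[:,2]; T=g+.019*tz
print(T)
plan(st,([.579,.10,.135],Q),(T-.1*tz,Q),(T,Q))
E
```

```text
[0.57912213 0.02178765 0.04644516]
([0.3039, 0.1368, -0.251], [0.0015, -0.0009, 0.0015])
([0.2938, 0.1342, -0.1907], [0.0015, -0.0009, 0.0015])
([0.2929, 0.1327, 0.1427], [0.0015, -0.0009, 0.0015])
```

send_rows:
  targets:
    - [[0.29, 0.133, -0.19], [0, 0, 0]]
    - [[0.29, 0.133, -0.19], [0, 0, 0]]
    - [[0.29, 0.133, -0.19], [0, 0, 0]]
    - [[0.29, 0.133, -0.1], [0, 0, 0]]
    - [[0.29, 0.133, 0.0], [0, 0, 0]]
    - [[0.29, 0.133, 0.08], [0, 0, 0]]
    - [[0.29, 0.133, 0.143], [0, 0, 0]]
    - [[0.29, 0.133, 0.143], [0, 0, 0]]

```text
clock: 2.85
tool_pos: [0.5775, 0.0136, 0.0484]
eef_rot: [0.661, 0.667, -0.242, 0.244]
contact_force: [-0.9, 0.3, 0.7]
opening: 0.698
finger_force: 0.0
```

send_rows:
  targets:
    - [[0, 0, 0], [0, 0, 0]]
    - [[0, 0, 0], [0, 0, 0]]
    - [[0, 0, 0], [0, 0, 0]]
    - [[0, 0, 0], [0, 0, 0]]
  fingers: 0.1
  newtons: 12

```text
clock: 3.35
tool_pos: [0.5807, 0.0161, 0.0493]
eef_rot: [0.66, 0.669, -0.238, 0.245]
contact_force: [9.5, -2.7, -3.4]
opening: 0.269
finger_force: 7.6
```

```bash
python3 - <<'E'
from h import *
from plant import *
st=get_state(); print(st)
s=snapshot("scene");im=s["img"];cv2.imwrite("pics/g1.png",cv2.resize(im[130:300,180:420],None,fx=3,fy=3))
p=np.array(st["tool_pos"]);Rm=R.from_quat(st["eef_rot"]).as_matrix();g=p-.019*Rm[:,2];print("grasp pt",g)
# arc: hinge at y=-.1985,z=.042
h=np.array([-.1985,.042]);v=g[1:]-h;r=np.hypot(*v);a0=np.arctan2(v[1],v[0]);print(r,a0)
for th in np.linspace(a0,a0+np.radians(70),9)[1:]:
    d=np.array([0,h[0]+r*np.cos(th)-g[1],h[1]+r*np.sin(th)-g[2]]);print((Rm.T@d/.3).round(3).tolist())
E
```

```text
{'clock': 3.35, 'q': array([-0.4452179 ,  1.06358369, -0.00382033,  1.708011  ,  0.84212238,
        0.90677375, -1.14886679]), 'qd': array([ 0.005741  , -0.00022067,  0.01974612, -0.04305213,  0.01172413,
       -0.0112017 ,  0.00329426]), 'joint_torque': array([ -1.69298228, -57.21310973,   1.63266186,  -1.65205725,
        -1.62343964,   3.61313447,  -0.05996048]), 'tool_pos': array([0.58072117, 0.01613319, 0.04929027]), 'eef_rot': array([ 0.66024006,  0.66870656, -0.23840331,  0.24510909]), 'contact_force': array([ 9.52638846, -2.6776483 , -3.42982986]), 'moment': array([ 0.71019755, -1.37577115,  1.17705591]), 'finger_force': 7.580135674215853, 'opening': 0.26929282789192294}
grasp pt [0.58047407 0.02834079 0.06384751]
0.22789045427870736 0.09601594991484663
[-0.089, 0.0, -0.075]
[-0.188, 0.0, -0.135]
[-0.295, -0.0, -0.18]
[-0.407, -0.001, -0.208]
[-0.522, -0.001, -0.218]
[-0.638, -0.002, -0.211]
[-0.751, -0.004, -0.186]
[-0.859, -0.005, -0.144]
```

View pics/g1.png

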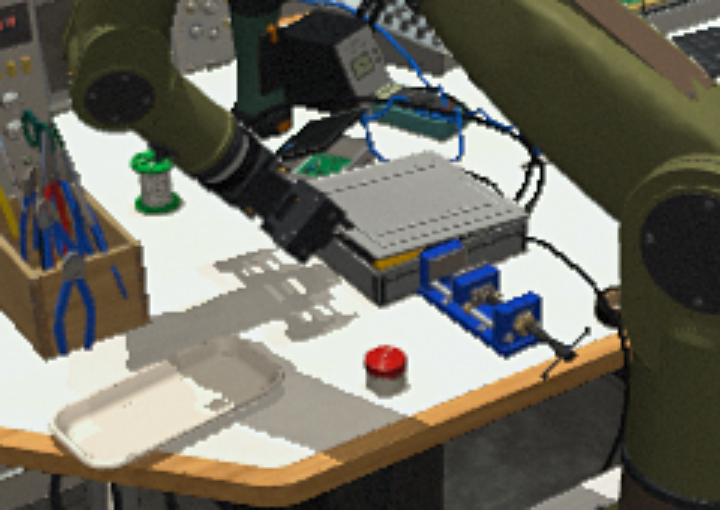

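send_rows:
  targets:
    - [[-0.04, 0.01, -0.04], [0, 0, 0]]
    - [[-0.089, 0.01, -0.075], [0, 0, 0]]
    - [[-0.138, 0.01, -0.106], [0, 0, 0]]
    - [[-0.188, 0.01, -0.135], [0, 0, 0]]
    - [[-0.24, 0.01, -0.158], [0, 0, 0]]
    - [[-0.295, 0.01, -0.18], [0, 0, 0]]
    - [[-0.407, 0.01, -0.208], [0, 0, 0]]
    - [[-0.522, 0.01, -0.218], [0, 0, 0]]
    - [[-0.638, 0.01, -0.211], [0, 0, 0]]
    - [[-0.751, 0.007, -0.186], [0, 0, 0]]
    - [[-0.859, 0.006, -0.144], [0, 0, 0]]
    - [[-0.859, 0.006, -0.144], [0, 0, 0]]

```text
clock: 4.9
tool_pos: [0.5857, -0.1573, 0.2499]
eef_rot: [0.662, 0.667, -0.238, 0.247]
contact_force: [10.6, -1.3, -6.1]
opening: 0.276
finger_force: 12.0
```

```bash
python3 - <<'E'
from h import *
from plant import *
st=get_state(); print(st["clock"],st["q"].round(2))
s=snapshot("scene");im=s["img"];t=snapshot("top")["img"]
a=cv2.resize(im[50:300,180:450],None,fx=1.6,fy=1.6);b=cv2.resize(t[50:300,200:420],None,fx=1.6,fy=1.6)
cv2.imwrite("pics/g2.png",np.hstack([a,b]))
E
```

```text
4.9 [-0.18  0.72  0.01  1.77  0.86  0.99 -0.77]
```

View pics/g2.png

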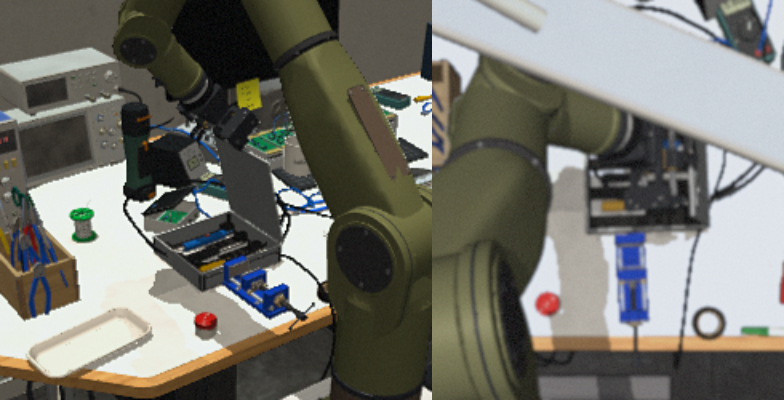

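```bash
python3 - <<'E'
from h import *
from plant import *
st=get_state(); Q=ori(.01,np.radians(40),.01);Q2=ori(.01,np.radians(55),.01)
p=np.array([.5835,-.157,.25])
plan(st,([.5835,-.04,.25],Q),([.5835,-.04,.16],Q2))
plan(dict(tool_pos=[.5835,-.04,.16],eef_rot=Q2.as_quat()),*[([.5835+0.01*(-.04-y)*-1*0,y,.16],Q2) for y in(-.14,-.2,-.236,-.242)])
E
```

```text
([0.2936, -0.002, -0.2492], [0.0029, 0.0004, -0.0008])
([0.4867, -0.0046, -0.0197], [0.0028, -0.0829, -0.0012])
([-0.1912, -0.0033, 0.273], [0.0, 0.0, 0.0])
([-0.3059, -0.0053, 0.4369], [0.0, 0.0, 0.0])
([-0.3747, -0.0065, 0.5352], [0.0, 0.0, 0.0])
([-0.3862, -0.0067, 0.5515], [0.0, 0.0, 0.0])
```

send_rows:
  targets:
    - [[0, 0, 0], [0, 0, 0]]
    - [[0, 0, 0], [0, 0, 0]]
    - [[0.1, 0, -0.082], [0, 0, 0]]
    - [[0.2, 0, -0.164], [0, 0, 0]]
    - [[0.3, 0, -0.25], [0, 0, 0]]
    - [[0.3, 0, -0.25], [0, 0, 0]]
  fingers: 0.8

```text
clock: 5.75
tool_pos: [0.5808, -0.0327, 0.2469]
eef_rot: [0.659, 0.67, -0.239, 0.244]
contact_force: [-0.8, -0.6, -0.3]
opening: 0.799
finger_force: 0.0
```

send_rows:
  targets:
    - [[0.187, 0, 0.23], [0, -0.083, 0]]
    - [[0.187, 0, 0.23], [0, -0.083, 0]]
    - [[0.187, 0, 0.23], [0, -0.083, 0]]
    - [[0.187, 0, 0.23], [0, -0.083, 0]]
  fingers: 0

```text
clock: 6.25
tool_pos: [0.5813, -0.0401, 0.1607]
eef_rot: [0.625, 0.629, -0.324, 0.329]
contact_force: [0.6, 0.3, 0.6]
opening: 0.369
finger_force: 0.0
```

send_rows:
  targets:
    - [[-0.1, 0, 0.14], [0, 0, 0]]
    - [[-0.19, 0, 0.27], [0, 0, 0]]
    - [[-0.225, 0, 0.32], [0, 0, 0]]
    - [[-0.26, 0, 0.37], [0, 0, 0]]
    - [[-0.295, 0, 0.42], [0, 0, 0]]
    - [[-0.33, 0, 0.47], [0, 0, 0]]
    - [[-0.36, 0, 0.51], [0, 0, 0]]
    - [[-0.37, 0, 0.53], [0, 0, 0]]
    - [[-0.37, 0, 0.53], [0, 0, 0]]

```text
clock: 7.38
tool_pos: [0.5825, -0.2327, 0.1581]
eef_rot: [0.624, 0.63, -0.325, 0.329]
contact_force: [0.1, 0.6, -0.4]
opening: 0.009
finger_force: 0.2
```

send_rows:
  targets:
    - [[-0.01, 0, 0.014], [0, 0, 0]]
    - [[-0.02, 0, 0.028], [0, 0, 0]]
    - [[-0.02, 0, 0.028], [0, 0, 0]]

```text
clock: 7.75
tool_pos: [0.5827, -0.234, 0.1574]
eef_rot: [0.623, 0.634, -0.321, 0.327]
contact_force: [-12.4, 34.2, 22.2]
opening: 0.004
finger_force: 20.3
```

send_rows:
  targets:
    - [[0.1, 0, -0.14], [0, 0, 0]]
    - [[0.6, 0, -0.98], [0, 0.3, 0]]
    - [[0.6, 0, -0.98], [0, 0.3, 0]]
    - [[0.6, 0, -0.98], [0, 0.3, 0]]
    - [[0.6, 0, -0.98], [0, 0.3, 0]]
    - [[0.6, 0, -0.98], [0, 0.3, 0]]
    - [[0.6, 0, -0.98], [0, 0.3, 0]]
    - [[0.6, 0, -0.98], [0, 0.3, 0]]
  fingers: 0.34

```text
clock: 8.75
tool_pos: [0.5785, 0.0994, 0.1785]
eef_rot: [0.703, 0.711, -0.008, 0.007]
contact_force: [0.2, 0.3, -0.3]
opening: 0.339
finger_force: 0.0
```

```bash
python3 - <<'E'
from h import *
from plant import *
for n in("scene","top"):
    s=snapshot(n); np.savez(f"{n}1.npz",**s)
    if n=="scene":a=cv2.resize(s["img"][120:240,250:400],None,fx=2.6,fy=3.2)
    else:b=cv2.resize(s["img"][105:210,275:385],None,fx=3.6,fy=3.6)
b=b[:384];a=a[:b.shape[0]];h=min(a.shape[0],b.shape[0])
print(a.shape,b.shape);cv2.imwrite("pics/g3.png",np.hstack([a[:h],b[:h]]))
E
```

```text
(378, 390, 3) (378, 396, 3)
```

View pics/g3.png

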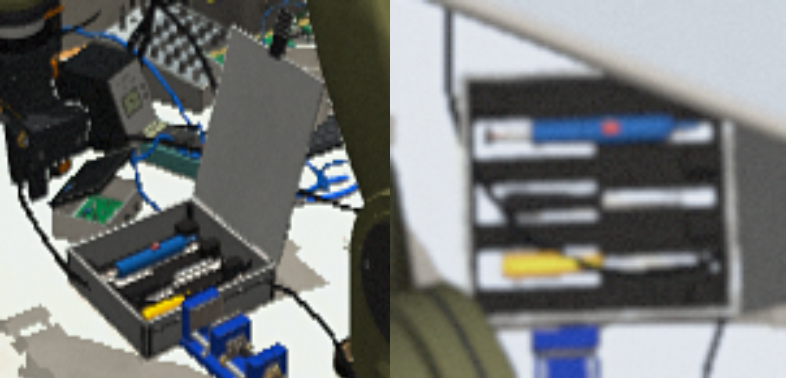

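```bash
python3 - <<'E'
from h import *
from plant import *
t=dict(np.load("top1.npz"));im=t["img"];hsv=cv2.cvtColor(im,cv2.COLOR_BGR2HSV)
m=((hsv[...,0]>95)&(hsv[...,0]<125)&(hsv[...,1]>110)).astype(np.uint8);m[:125]=0;m[150:]=0;m[:,:300]=0;m[:,:]*=1;m[:,375:]=0
pts=np.argwhere(m)[:,::-1].astype(np.float32);r=cv2.minAreaRect(pts);print(r,len(pts))
W=np.array([onz(t,p,.0145)[:2] for p in pts]);c=W.mean(0);u=np.linalg.svd(W-c)[2][0];pr=(W-c)@u
print("pump",c,u,(c+u*pr.min()),(c+u*pr.max()))
# case wall top corners (z=.042) from crop pixels
for q in[(470,80),(475,318),(738,312)]:
    p=(275+(q[0]-390)/3.6,105+q[1]/3.6);print(q,onz(t,p,.042).round(4))
# tray inner rect
hs=onz
print(get_state()["q"].round(2))
E
```

```text
((337.0, 140.0), (8.0, 44.0), 90.0) 257
pump [ 0.63634982 -0.10484336] [-0.0204739   0.99979039] [ 0.63766163 -0.16890222] [ 0.63519531 -0.04846569]
(470, 80) [ 0.6668 -0.0016  0.042 ]
(475, 318) [ 0.4892 -0.005   0.042 ]
(738, 312) [ 0.4924 -0.1978  0.042 ]
[-0.03  0.74 -0.41  1.73  0.43  0.77 -0.64]
```

```bash
python3 - <<'E'
from h import *
from plant import *
st=get_state(); Q=ori(.02,0)
plan(st,([.635,-.105,.12],Q))
E
```

```text
([-0.6841, 0.1802, 0.2092], [-0.0002, 0.0066, -0.0026])
```

send_rows:
  targets:
    - [[-0.684, 0.18, 0.0], [0, 0.0066, -0.0026]]
    - [[-0.684, 0.18, 0.0], [0, 0.0066, -0.0026]]
    - [[-0.684, 0.18, 0.1], [0, 0.0066, -0.0026]]
    - [[-0.684, 0.18, 0.21], [0, 0.0066, -0.0026]]
    - [[-0.684, 0.18, 0.21], [0, 0.0066, -0.0026]]
    - [[-0.684, 0.18, 0.21], [0, 0.0066, -0.0026]]

```text
clock: 9.6
tool_pos: [0.6358, -0.1013, 0.1206]
eef_rot: [0.699, 0.715, 0.002, -0.001]
contact_force: [0.9, 0.7, 0.6]
opening: 0.34
finger_force: 0.0
```

```bash
python3 - <<'E'
from h import *
from plant import *
st=get_state(); Q=ori(.02,0);print(st["tool_pos"])
plan(st,([.635,-.105,.03],Q),([.635,-.105,.009],Q))
t=snapshot("top");s=snapshot("scene")
cv2.imwrite("pics/g4.png",np.hstack([cv2.resize(s["img"][120:240,250:400],None,fx=2.6,fy=3.2)[:378],cv2.resize(t["img"][105:210,275:385],None,fx=3.6,fy=3.6)]))
E
```

```text
[ 0.63582761 -0.10130685  0.12064414]
([-0.0137, -0.0034, 0.3021], [0.0004, -0.0015, 0.0008])
([-0.014, -0.0035, 0.3721], [0.0004, -0.0015, 0.0008])
```

send_rows:
  targets:
    - [[-0.012, -0.003, 0.15], [0, 0, 0]]
    - [[-0.012, -0.003, 0.25], [0, 0, 0]]
    - [[-0.012, -0.003, 0.3], [0, 0, 0]]
    - [[-0.012, -0.003, 0.33], [0, 0, 0]]
    - [[-0.012, -0.003, 0.355], [0, 0, 0]]
    - [[-0.012, -0.003, 0.37], [0, 0, 0]]
    - [[-0.012, -0.003, 0.37], [0, 0, 0]]

```text
clock: 10.58
tool_pos: [0.6375, -0.1066, 0.0138]
eef_rot: [0.7, 0.714, 0.004, 0.002]
contact_force: [-10.3, -0.9, 24.0]
opening: 0.341
finger_force: 0.0
```

send_rows:
  targets:
    - [[0, 0, 0], [0, 0, 0]]
    - [[0, 0, 0], [0, 0, 0]]
    - [[0, 0, 0], [0, 0, 0]]
    - [[0, 0, 0], [0, 0, 0]]
  fingers: 0.05
  newtons: 15

```text
clock: 11.08
tool_pos: [0.6375, -0.1066, 0.0138]
eef_rot: [0.7, 0.714, 0.004, 0.002]
contact_force: [-10.7, -0.2, 24.2]
opening: 0.203
finger_force: 14.9
```

```bash
python3 - <<'E'
from h import *
from plant import *
st=get_state();print(st["moment"],st["contact_force"],st["tool_pos"])
t=snapshot("top");s=snapshot("scene")
cv2.imwrite("pics/g5.png",np.hstack([cv2.resize(s["img"][110:235,230:370],None,fx=3.2,fy=3.2)[:400],cv2.resize(t["img"][80:205,275:385],None,fx=3.2,fy=3.2)]))
E
```

```text
[ 0.6181629  -0.44002163  0.30335253] [-10.74766224  -0.19668085  24.17371587] [ 0.63749473 -0.1065981   0.0138389 ]
```

View pics/g5.png

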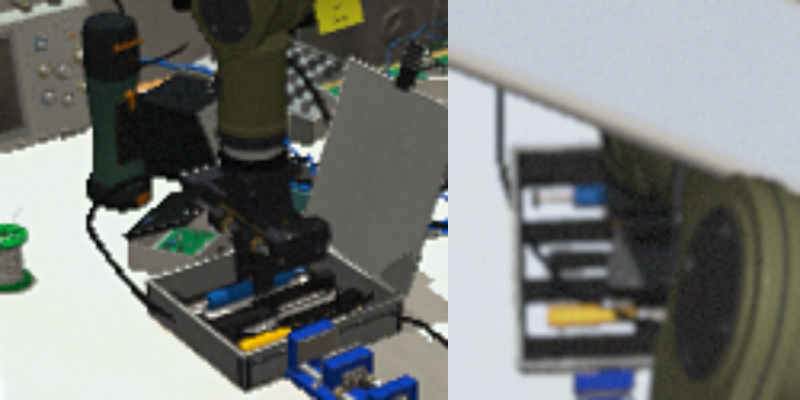

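send_rows:
  targets:
    - [[0, 0, -0.02], [0, 0, 0]]
    - [[0, 0, -0.04], [0, 0, 0]]
    - [[0, 0.005, -0.04], [-0.044, 0, 0]]
    - [[0, 0.005, -0.04], [-0.044, 0, 0]]
    - [[0, 0.005, -0.02], [-0.044, 0, 0]]
    - [[0, 0.005, -0.003], [-0.044, 0, 0]]
    - [[0, 0.005, -0.003], [-0.044, 0, 0]]
  fingers: 0.32

```text
clock: 12.05
tool_pos: [0.6367, -0.1071, 0.0091]
eef_rot: [0.699, 0.712, 0.051, 0.047]
contact_force: [-0.0, 0.7, 0.3]
opening: 0.316
finger_force: 0.0
```

send_rows:
  targets:
    - [[0, 0, 0], [0, 0, 0]]
    - [[0, 0, 0], [0, 0, 0]]
    - [[0, 0, 0], [0, 0, 0]]
    - [[0, 0, 0], [0, 0, 0]]
  fingers: 0.05
  newtons: 15

```text
clock: 12.55
tool_pos: [0.6363, -0.1072, 0.01]
eef_rot: [0.698, 0.712, 0.051, 0.048]
contact_force: [-0.3, 0.6, -0.1]
opening: 0.217
finger_force: 14.4
```

```bash
python3 - <<'E'
from h import *
from plant import *
t=dict(np.load("top0.npz"))
c=onz(t,(202.1,211.5),.018);print("tray c",c)
C=np.array([.5*(c[0]+.4413),.5*(c[1]+.257)]);yaw=.175
ax=np.array([-np.sin(yaw),np.cos(yaw)]);g=C-.005*ax;print(g)
st=get_state();Q0=ori(.02,0);Q=ori(yaw,0);tz=.15
P0=np.array([.6363,-.1072,.15])
plan(st,(P0,Q0))
plan(dict(tool_pos=P0,eef_rot=Q0.as_quat()),([g[0],g[1],.13],Q))
E
```

```text
tray c [0.44362488 0.25701928 0.018     ]
[0.44333298 0.25208601]
([0.0016, 0.0647, -0.4623], [0.0443, -0.001, -0.0001])
([1.2102, -0.6191, 0.0667], [0.0, 0.0, -0.0493])
```

send_rows:
  targets:
    - [[0, 0.006, -0.04], [0, 0, 0]]
    - [[0, 0.016, -0.12], [0, 0, 0]]
    - [[0, 0.03, -0.23], [0, 0, 0]]
    - [[0, 0.047, -0.34], [0, 0, 0]]
    - [[0, 0.065, -0.46], [0.044, 0, 0]]
    - [[0, 0.065, -0.46], [0.044, 0, 0]]

```text
clock: 13.3
tool_pos: [0.6394, -0.1073, 0.1531]
eef_rot: [0.7, 0.714, 0.004, 0.001]
contact_force: [0.2, 0.2, -1.0]
opening: 0.216
finger_force: 14.4
```

send_rows:
  targets:
    - [[0.1, -0.05, 0], [0, 0, 0]]
    - [[0.25, -0.13, 0], [0, 0, 0]]
    - [[0.4, -0.2, 0], [0, 0, 0]]
    - [[0.55, -0.28, 0], [0, 0, 0]]
    - [[0.7, -0.35, 0], [0, 0, -0.025]]
    - [[0.85, -0.43, 0], [0, 0, -0.049]]
    - [[0.95, -0.5, 0], [0, 0, -0.049]]
    - [[1.0, -0.55, 0], [0, 0, -0.049]]
    - [[1.0, -0.55, 0], [0, 0, -0.049]]

```text
clock: 14.42
tool_pos: [0.4647, 0.1905, 0.151]
eef_rot: [0.642, 0.767, 0.002, -0.001]
contact_force: [0.3, -0.9, -0.8]
opening: 0.212
finger_force: 14.4
```

```bash
python3 - <<'E'
from h import *
from plant import *
st=get_state();Q=ori(.175,0);print(st["tool_pos"],st["opening"],st["finger_force"])
plan(st,([.4433,.252,.13],Q),([.4433,.252,.009],Q))
E
```

```text
[0.46472979 0.19048133 0.15095476] 0.21217041992129757 14.37719220528379
([0.2142, -0.0342, 0.0706], [0.0007, -0.0012, 0.0008])
([0.2127, -0.0351, 0.4739], [0.0007, -0.0012, 0.0008])
```

send_rows:
  targets:
    - [[0.1, -0.02, 0], [0, 0, 0]]
    - [[0.2, -0.033, 0.05], [0, 0, 0]]
    - [[0.213, -0.035, 0.18], [0, 0, 0]]
    - [[0.213, -0.035, 0.3], [0, 0, 0]]
    - [[0.213, -0.035, 0.4], [0, 0, 0]]
    - [[0.213, -0.035, 0.44], [0, 0, 0]]
    - [[0.213, -0.035, 0.465], [0, 0, 0]]
    - [[0.213, -0.035, 0.475], [0, 0, 0]]
    - [[0.213, -0.035, 0.475], [0, 0, 0]]

```text
clock: 15.55
tool_pos: [0.4448, 0.2508, 0.0084]
eef_rot: [0.643, 0.766, 0.002, -0.001]
contact_force: [-1.1, -0.2, -1.0]
opening: 0.218
finger_force: 14.4
```

send_rows:
  targets:
    - [[0, 0, 0.005], [0, 0, 0]]
    - [[0, 0, 0.008], [0, 0, 0]]

```text
clock: 15.8
tool_pos: [0.4441, 0.2508, 0.0059]
eef_rot: [0.643, 0.766, 0.002, -0.001]
contact_force: [-2.2, 0.4, 2.9]
opening: 0.208
finger_force: 14.7
```

send_rows:
  targets:
    - [[0, 0, 0], [0, 0, 0]]
    - [[0, 0, 0], [0, 0, 0]]
    - [[0, 0, -0.1], [0, 0, 0]]
    - [[0, 0, -0.25], [0, 0, 0]]
    - [[0, 0, -0.4], [0, 0, 0]]
  fingers: 0.45

```text
clock: 16.42
tool_pos: [0.4441, 0.25, 0.1265]
eef_rot: [0.643, 0.766, 0.001, -0.001]
contact_force: [0.7, -0.1, -0.1]
opening: 0.45
finger_force: 0.0
```

```bash
python3 - <<'E'
from h import *
from plant import *
st=get_state();print(st["tool_pos"],st["contact_force"])
t0=dict(np.load("top0.npz"))
for z in(.01,):
  # driver refine: red handle mask + subtract row means; axis line through handle and shaft
  im=t0["img"];hsv=cv2.cvtColor(im,cv2.COLOR_BGR2HSV)
  m=((hsv[...,0]<12)|(hsv[...,0]>168))&(hsv[...,1]>90);m[:,:412]=0;m[:,430:]=0;m[:205]=0;m[246:]=0
  w=np.where(m,hsv[...,1].astype(float),0);ys,xs=np.nonzero(w);ww=w[ys,xs]
  W=np.array([onz(t0,p,.01)[:2] for p in np.c_[xs,ys]]);c=(W*ww[:,None]).sum(0)/ww.sum();u=np.linalg.svd((W-c)*ww[:,None]**.5)[2][0]
  pr=(W-c)@u;print("handle",c,u,pr.min(),pr.max(),len(xs))
Q=ori(np.pi/2,0)
plan(st,([.44,.02,.2],R.from_quat(st["eef_rot"])))
E
```

```text
[0.44409902 0.24998    0.12650553] [ 0.6629596  -0.05565296 -0.120416  ]
handle [ 0.39901634 -0.33217774] [-0.99656187  0.08285187] -0.04051012300063396 0.03246725101996077 138
([-0.752, -0.1457, -0.2472], [0.0, 0.0, 0.0])
```

```bash
python3 - <<'E'
from h import *
from plant import *
st=get_state();Q=ori(1.496,0)
plan(st,([.42,.0,.16],Q))
plan(dict(tool_pos=[.42,0,.16],eef_rot=Q.as_quat()),([.4035,-.3325,.12],Q))
E
```

```text
([-0.8065, -0.223, -0.1141], [0.0008, -0.0005, -0.4209])
([-0.028, -1.1093, 0.1333], [0.0, 0.0, 0.0])
```

send_rows:
  targets:
    - [[-0.1, -0.02, -0.05], [0, 0, -0.06]]
    - [[-0.25, -0.05, -0.11], [0, 0, -0.12]]
    - [[-0.4, -0.09, -0.11], [0, 0, -0.18]]
    - [[-0.55, -0.12, -0.11], [0, 0, -0.24]]
    - [[-0.7, -0.17, -0.11], [0, 0, -0.3]]
    - [[-0.8, -0.2, -0.11], [0, 0, -0.36]]
    - [[-0.8, -0.2, -0.11], [0, 0, -0.42]]
    - [[-0.8, -0.2, -0.11], [0, 0, -0.42]]

```text
clock: 17.42
tool_pos: [0.4266, 0.0029, 0.1574]
eef_rot: [0.04, 0.999, 0.002, 0.0]
contact_force: [0.4, -0.7, 0.4]
opening: 0.447
finger_force: 0.0
```

```bash
python3 - <<'E'
from h import *
from plant import *
st=get_state();Q=ori(1.496,0);print(st["q"].round(2),st["tool_pos"])
plan(st,([.4035,-.3,.12],Q),([.4035,-.3325,.10],Q))
E
```

```text
[ 0.38  0.7  -0.79  2.21  0.92  0.61  0.39] [0.42657197 0.00293257 0.15741126]
([-0.0045, -1.0132, 0.1206], [0.0013, 0.0001, -0.0018])
([-0.0132, -1.1214, 0.1868], [0.0013, 0.0001, -0.0018])
```

send_rows:
  targets:
    - [[-0.005, -0.15, 0], [0, 0, 0]]
    - [[-0.005, -0.33, 0], [0, 0, 0]]
    - [[-0.005, -0.5, 0], [0, 0, 0]]
    - [[-0.005, -0.68, 0], [0, 0, 0]]
    - [[-0.01, -0.85, 0], [0, 0, 0]]
    - [[-0.013, -1.0, 0.1], [0, 0, 0]]
    - [[-0.013, -1.0, 0.18], [0, 0, 0]]
    - [[-0.013, -1.0, 0.18], [0, 0, 0]]
  fingers: 0.5

```text
clock: 18.42
tool_pos: [0.4066, -0.2952, 0.1013]
eef_rot: [0.04, 0.999, 0.002, -0.001]
contact_force: [-0.4, 0.5, -0.3]
opening: 0.497
finger_force: 0.0
```

```bash
python3 - <<'E'
from h import *
from plant import *
st=get_state();Q=ori(1.496,0);print(st["q"].round(2),st["tool_pos"],st["contact_force"])
plan(st,([.4035,-.3325,.10],Q),([.4035,-.3325,.007],Q))
t=snapshot("top");np.savez("top2.npz",**t);s=snapshot("scene");np.savez("scene2.npz",**s)
# where pump lies: blue mask in tray
im=t["img"];hsv=cv2.cvtColor(im,cv2.COLOR_BGR2HSV)
m=((hsv[...,0]>95)&(hsv[...,0]<125)&(hsv[...,1]>110));m[:,:160]=0;m[:,245:]=0;m[:185]=0;m[245:]=0
ys,xs=np.nonzero(m);W=np.array([onz(t,p,.0115)[:2] for p in np.c_[xs,ys]])
if len(W): c=W.mean(0);print("pump",c,np.linalg.svd(W-c)[2][0],len(W),W.min(0),W.max(0))
E
```

```text
[ 0.99  0.87 -0.76  2.02  0.99  0.68  1.05] [ 0.40657952 -0.29521572  0.10133801] [-0.38211929  0.46760706 -0.33414496]
([0.0003, -0.1247, 0.0039], [0.0015, -0.0006, -0.0015])
([-0.0003, -0.1262, 0.3139], [0.0015, -0.0006, -0.0015])
pump [0.44100612 0.26076781] [ 0.17004874 -0.98543565] 156 [0.426554   0.20741488] [0.45324277 0.31077739]
```

send_rows:
  targets:
    - [[0, -0.08, 0], [0, 0, 0]]
    - [[0, -0.126, 0.1], [0, 0, 0]]
    - [[0, -0.126, 0.2], [0, 0, 0]]
    - [[0, -0.126, 0.27], [0, 0, 0]]
    - [[0, -0.126, 0.31], [0, 0, 0]]
    - [[0, -0.126, 0.313], [0, 0, 0]]

```text
clock: 19.27
tool_pos: [0.405, -0.3328, 0.0088]
eef_rot: [0.038, 0.999, 0.002, 0.001]
contact_force: [-0.3, -0.8, 0.3]
opening: 0.501
finger_force: 0.0
```

send_rows:
  targets:
    - [[0, 0, 0], [0, 0, 0]]
    - [[0, 0, 0], [0, 0, 0]]
    - [[0, 0, 0], [0, 0, 0]]
    - [[0, 0, 0], [0, 0, 0]]
  fingers: 0.05
  newtons: 20

```text
clock: 19.77
tool_pos: [0.4047, -0.3335, 0.009]
eef_rot: [0.039, 0.999, 0.001, 0.001]
contact_force: [-0.8, -0.3, 5.6]
opening: 0.208
finger_force: 20.0
```

```bash
python3 - <<'E'
from h import *
from plant import *
st=get_state();Q1=ori(1.496,0);Q=ori(.018,0)
plan(st,([.372,-.335,.15],Q))
plan(dict(tool_pos=[.372,-.335,.15],eef_rot=Q.as_quat()),([.385,-.13,.15],Q),([.5,-.08,.15],Q),([.634,-.059,.13],Q))
E
```

```text
([0.1077, -0.0123, -0.4701], [0.0011, -0.0003, 0.4695])
([0.6824, 0.0556, 0.0], [0.0, 0.0, 0.0])
([0.8422, 0.4419, 0.0], [0.0, 0.0, 0.0])
([0.9041, 0.8898, 0.0667], [0.0, 0.0, 0.0])
```

send_rows:
  targets:
    - [[0, 0, -0.05], [0, 0, 0]]
    - [[0, 0, -0.15], [0, 0, 0]]
    - [[-0.03, 0, -0.28], [0, 0, 0]]
    - [[-0.06, 0, -0.4], [0, 0, 0.03]]
    - [[-0.11, 0, -0.47], [0, 0, 0.08]]
    - [[-0.11, 0, -0.47], [0, 0, 0.13]]
    - [[-0.11, 0, -0.47], [0, 0, 0.19]]
    - [[-0.11, 0, -0.47], [0, 0, 0.25]]
    - [[-0.11, 0, -0.47], [0, 0, 0.31]]
    - [[-0.11, 0, -0.47], [0, 0, 0.37]]
    - [[-0.11, 0, -0.47], [0, 0, 0.43]]
    - [[-0.11, 0, -0.47], [0, 0, 0.47]]

```text
clock: 21.28
tool_pos: [0.4369, -0.336, 0.1494]
eef_rot: [0.703, 0.711, 0.001, -0.001]
contact_force: [0.7, 0.3, -0.6]
opening: 0.21
finger_force: 20.0
```

```bash
python3 - <<'E'
from h import *
from plant import *
st=get_state();Q=ori(.018,0);print(st["tool_pos"],st["opening"],st["contact_force"],st["q"].round(2))
plan(st,([.375,-.25,.15],Q),([.385,-.13,.15],Q),([.5,-.08,.15],Q),([.634,-.059,.13],Q))
E
```

```text
[ 0.43692881 -0.33596647  0.14936635] 0.20976376935140142 [ 0.69098591  0.31721411 -0.57075313] [ 0.84  0.75 -0.46  1.86  0.52  0.65  0.09]
([0.2891, -0.2029, -0.0011], [0.0002, -0.0012, -0.0019])
([0.6886, -0.1647, 0.0004], [0.0002, -0.0012, -0.0019])
([0.8506, 0.2206, 0.0011], [0.0002, -0.0012, -0.0019])
([0.9149, 0.6681, 0.0683], [0.0002, -0.0012, -0.0019])
```

send_rows:
  targets:
    - [[0, -0.12, 0], [0, 0, -0.002]]
    - [[0, -0.22, 0], [0, 0, -0.002]]
    - [[0.1, -0.22, 0], [0, 0, -0.002]]
    - [[0.25, -0.22, 0], [0, 0, -0.002]]
    - [[0.4, -0.22, 0], [0, 0, -0.002]]
    - [[0.55, -0.2, 0], [0, 0, -0.002]]
    - [[0.69, -0.165, 0], [0, 0, -0.002]]
    - [[0.78, -0.08, 0], [0, 0, -0.002]]
    - [[0.85, 0.05, 0], [0, 0, -0.002]]
    - [[0.89, 0.22, 0], [0, 0, -0.002]]
    - [[0.915, 0.4, 0], [0, 0, -0.002]]
    - [[0.915, 0.57, 0], [0, 0, -0.002]]

```text
clock: 22.78
tool_pos: [0.6051, -0.0575, 0.1507]
eef_rot: [0.698, 0.716, 0.002, -0.001]
contact_force: [1.5, 0.3, -0.6]
opening: 0.203
finger_force: 20.0
```

```bash
python3 - <<'E'
from h import *
from plant import *
st=get_state();Q=ori(.018,0);Qt=R.from_euler('y',-5,degrees=True)*Q;print(st["tool_pos"],st["opening"],st["contact_force"],st["q"].round(2))
plan(st,([.634,-.059,.10],Qt),([.634,-.059,.0145],Qt))
E
```

```text
[ 0.60512002 -0.05753444  0.15065238] 0.2033429658871354 [ 1.51869064  0.32901214 -0.60864466] [ 0.24  0.8  -0.4   1.69  0.42  0.73 -0.34]
([-0.008, 0.0959, 0.1689], [-0.0274, -0.002, 0.0021])
([-0.0093, 0.0956, 0.4539], [-0.0274, -0.002, 0.0021])
```

send_rows:
  targets:
    - [[-0.008, 0.096, 0.05], [-0.027, -0.002, 0.002]]
    - [[-0.008, 0.096, 0.16], [-0.027, -0.002, 0.002]]
    - [[-0.008, 0.096, 0.26], [-0.027, -0.002, 0.002]]
    - [[-0.008, 0.096, 0.33], [-0.027, -0.002, 0.002]]
    - [[-0.008, 0.096, 0.38], [-0.027, -0.002, 0.002]]
    - [[-0.008, 0.096, 0.41], [-0.027, -0.002, 0.002]]
    - [[-0.008, 0.096, 0.43], [-0.027, -0.002, 0.002]]
    - [[-0.008, 0.096, 0.43], [-0.027, -0.002, 0.002]]

```text
clock: 23.78
tool_pos: [0.6327, -0.0602, 0.0217]
eef_rot: [0.701, 0.712, 0.03, 0.031]
contact_force: [-1.0, -0.6, -0.8]
opening: 0.206
finger_force: 20.0
```

```bash
python3 - <<'E'
from h import *
from plant import *
st=get_state();print(st["tool_pos"],st["opening"],st["contact_force"])
t=snapshot("top");s=snapshot("scene")
cv2.imwrite("pics/g6.png",np.hstack([cv2.resize(s["img"][130:230,260:370],None,fx=4,fy=4)[:400],cv2.resize(t["img"][105:205,285:385],None,fx=3.6,fy=4)]))
E
```

```text
[ 0.63266407 -0.06021845  0.02166373] 0.20601568600434755 [-0.96383015 -0.61684091 -0.81153709]
```

View pics/g6.png

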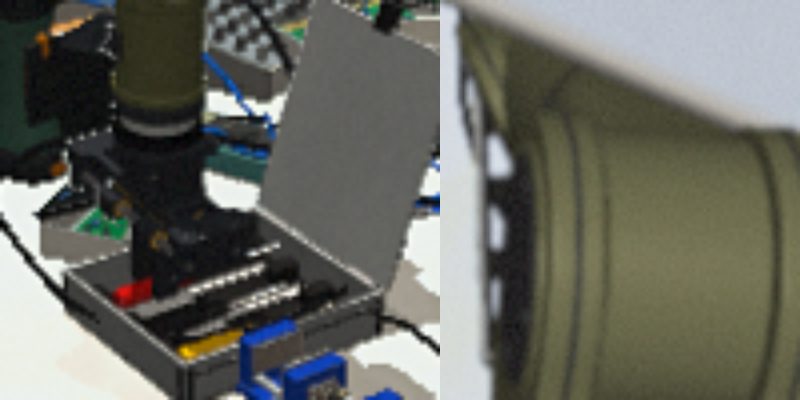

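send_rows:
  targets:
    - [[0, 0, 0.01], [0, 0, 0]]
    - [[0, 0, 0.02], [0, 0, 0]]
    - [[0, 0, 0.024], [0, 0, 0]]
    - [[0, 0, 0.024], [0, 0, 0]]

```text
clock: 24.38
tool_pos: [0.6331, -0.0603, 0.0147]
eef_rot: [0.701, 0.712, 0.03, 0.031]
contact_force: [-0.5, -0.3, 3.7]
opening: 0.21
finger_force: 20.0
```

send_rows:
  targets:
    - [[0, 0, 0], [0, 0, 0]]
    - [[0, 0, 0], [0, 0, 0]]
    - [[0, 0, 0], [0, 0, 0]]
    - [[0, 0, -0.05], [0, 0, 0]]
    - [[0, 0, -0.15], [0, 0, 0]]
    - [[0, 0, -0.3], [0, 0, 0]]
    - [[0, 0, -0.45], [0, 0, 0]]
    - [[0, -0.2, -0.5], [0, 0, 0]]
    - [[0, -0.4, -0.55], [0, 0, 0]]
    - [[0, -0.6, -0.55], [0, 0, 0]]
    - [[0, -0.6, -0.55], [0, 0, 0]]
  fingers: 0.33

```text
clock: 25.75
tool_pos: [0.4316, -0.0639, 0.1637]
eef_rot: [0.7, 0.713, 0.025, 0.029]
contact_force: [1.1, 0.2, -0.2]
opening: 0.333
finger_force: 0.0
```

```bash
python3 - <<'E'
from h import *
from plant import *
st=get_state();print(st["tool_pos"],st["contact_force"],st["opening"],st["q"].round(2))
t=snapshot("top");im=t["img"];hsv=cv2.cvtColor(im,cv2.COLOR_BGR2HSV)
m=((hsv[...,0]<12)|(hsv[...,0]>168))&(hsv[...,1]>110);m[:,:290]=0;m[:,380:]=0;m[:120]=0;m[170:]=0
ys,xs=np.nonzero(m);print(len(xs))
if len(xs):
    W=np.array([onz(t,p,.015)[:2] for p in np.c_[xs,ys]]);c=W.mean(0);print(c,np.linalg.svd(W-c)[2][0],W.min(0),W.max(0))
cv2.imwrite("pics/g7.png",np.hstack([cv2.resize(snapshot("scene")["img"][130:230,260:370],None,fx=4,fy=4)[:400],cv2.resize(im[105:205,285:385],None,fx=3.6,fy=4)]))
Q=R.from_euler('y',-45,degrees=True)*ori(0,0)
plan(st,([.40,-.29,.22],Q),([.40,-.15,.22],Q))
st2=dict(tool_pos=[.40,-.29,.22],eef_rot=Q.as_quat());print(Q.as_matrix().round(2))
E
```

```text
[ 0.43164477 -0.06393133  0.1636681 ] [ 1.07084789  0.24945598 -0.20068278] 0.33348304686408725 [ 0.21  0.58 -0.26  2.26  0.56  0.28 -0.53]
153
[ 0.63426147 -0.05518435] [-0.02060259 -0.99978774] [ 0.62629867 -0.09508658] [ 0.64320162 -0.02399678]
([-0.7526, -0.104, -0.1925], [-0.2257, -0.0008, 0.0057])
([-0.286, -0.0958, -0.1942], [-0.2257, -0.0008, 0.0057])
[[ 0.    0.71  0.71]
 [ 1.    0.    0.  ]
 [ 0.    0.71 -0.71]]
```

send_rows:
  targets:
    - [[0, -0.1, -0.1], [-0.055, 0, 0]]
    - [[0, -0.104, -0.19], [-0.11, 0, 0]]
    - [[0, -0.104, -0.19], [-0.165, 0, 0]]
    - [[-0.05, -0.104, -0.19], [-0.22, 0, 0.005]]
    - [[-0.2, -0.104, -0.19], [-0.225, 0, 0.005]]
    - [[-0.35, -0.104, -0.19], [-0.225, 0, 0.005]]
    - [[-0.5, -0.104, -0.19], [-0.225, 0, 0.005]]
    - [[-0.65, -0.104, -0.19], [-0.225, 0, 0.005]]
    - [[-0.76, -0.104, -0.19], [-0.225, 0, 0.005]]
    - [[-0.76, -0.104, -0.19], [-0.225, 0, 0.005]]
  fingers: 0

```text
clock: 27.1
tool_pos: [0.4075, -0.2976, 0.2181]
eef_rot: [0.655, 0.648, 0.275, 0.274]
contact_force: [-0.0, 0.3, -0.7]
opening: 0.002
finger_force: 0.0
```

```bash
python3 - <<'E'
from h import *
from plant import *
st=get_state();print(st["tool_pos"],st["contact_force"],st["opening"],st["q"].round(2))
Q=R.from_euler('y',-45,degrees=True)*ori(0,0)
plan(st,([.40,-.29,.20],Q),([.525,-.29,.20],Q))
s2=dict(tool_pos=[.525,-.29,.20],eef_rot=Q.as_quat());h=np.array([-.1985,.042]);r=.16
G=[]
for d in range(105,34,-8):
    a=np.radians(d);P=h+r*np.array([np.cos(a),np.sin(a)])+.012*np.array([-np.sin(a),np.cos(a)])
    print(d,P.round(3));G.append(([.525,*P],Q))
plan(s2,*G)
E
```

```text
[ 0.40753108 -0.29757218  0.21805403] [-0.01197526  0.26875705 -0.69860875] 0.0020577531213384318 [ 1.51  0.84 -1.05  2.46  2.86  0.46 -1.99]
([0.0248, -0.0608, 0.0239], [0.0041, 0.0009, -0.0029])
([0.0282, 0.2299, 0.3224], [0.0041, 0.0009, -0.0029])
105 [-0.252  0.193]
97 [-0.23   0.199]
89 [-0.208  0.202]
81 [-0.185  0.202]
73 [-0.163  0.199]
65 [-0.142  0.192]
57 [-0.121  0.183]
49 [-0.103  0.171]
41 [-0.086  0.156]
([0.1283, -0.0155, 0.0155], [0.0, 0.0, 0.0])
([0.2003, -0.0015, 0.0015], [0.0, 0.0, 0.0])
([0.2743, 0.0052, -0.0052], [0.0, 0.0, 0.0])
([0.3489, 0.0045, -0.0045], [0.0, 0.0, 0.0])
([0.4227, -0.0035, 0.0035], [0.0, 0.0, 0.0])
([0.4941, -0.0187, 0.0187], [0.0, 0.0, 0.0])
([0.5619, -0.0407, 0.0407], [0.0, 0.0, 0.0])
([0.6247, -0.0692, 0.0692], [0.0, 0.0, 0.0])
([0.6813, -0.1036, 0.1036], [0.0, 0.0, 0.0])
```

send_rows:
  targets:
    - [[0.02, -0.06, 0.024], [0, 0, 0]]
    - [[0.02, 0.03, 0.12], [0, 0, 0]]
    - [[0.02, 0.13, 0.22], [0, 0, 0]]
    - [[0.02, 0.23, 0.322], [0, 0, 0]]
    - [[0.02, 0.23, 0.322], [0, 0, 0]]

```text
clock: 27.72
tool_pos: [0.5303, -0.2866, 0.202]
eef_rot: [0.651, 0.651, 0.276, 0.275]
contact_force: [-0.6, 0.1, -0.8]
opening: 0.007
finger_force: 0.0
```

send_rows:
  targets:
    - [[0.06, -0.01, 0.01], [0, 0, 0]]
    - [[0.128, -0.015, 0.015], [0, 0, 0]]
    - [[0.2, -0.002, 0.002], [0, 0, 0]]
    - [[0.274, 0.005, -0.005], [0, 0, 0]]
    - [[0.349, 0.005, -0.005], [0, 0, 0]]
    - [[0.423, -0.003, 0.003], [0, 0, 0]]
    - [[0.494, -0.019, 0.019], [0, 0, 0]]
    - [[0.562, -0.041, 0.041], [0, 0, 0]]
    - [[0.625, -0.069, 0.069], [0, 0, 0]]
    - [[0.68, -0.104, 0.104], [0, 0, 0]]
    - [[0.68, -0.104, 0.104], [0, 0, 0]]

```text
clock: 29.1
tool_pos: [0.5406, -0.085, 0.157]
eef_rot: [0.654, 0.654, 0.272, 0.265]
contact_force: [-0.4, 0.2, -0.1]
opening: 0.011
finger_force: 0.0
```

```bash
python3 - <<'E'
from h import *
from plant import *
st=get_state();print(st["tool_pos"],st["contact_force"],st["q"].round(2))
s=snapshot("scene");t=snapshot("top")
cv2.imwrite("pics/g8.png",np.hstack([cv2.resize(s["img"][100:250,240:390],None,fx=2.6,fy=2.6),cv2.resize(t["img"][90:240,265:415],None,fx=2.6,fy=2.6)]))
E
```

```text
[ 0.54057419 -0.0850019   0.15697313] [-0.44736569  0.21747629 -0.13193591] [ 0.82  1.26 -1.47  2.56  2.26  1.43 -1.89]
```

View pics/g8.png

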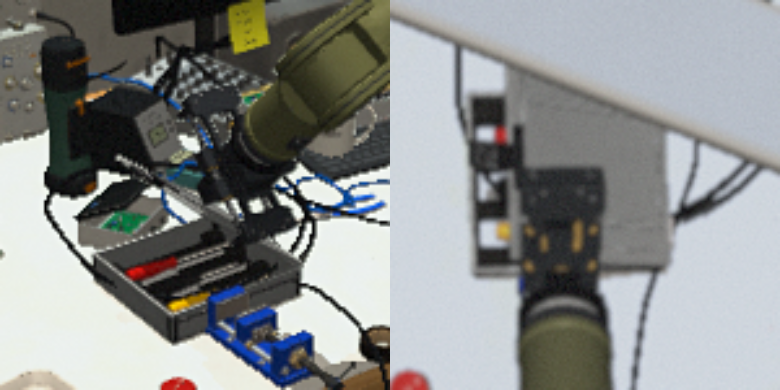

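send_rows:
  targets:
    - [[0, 0.07, -0.07], [0, 0, 0]]
    - [[0, 0.15, -0.13], [0.03, 0, 0]]
    - [[0.02, 0.22, -0.1], [0.09, 0, 0]]
    - [[0.05, 0.24, -0.08], [0.14, 0, 0]]
    - [[0.05, 0.24, -0.08], [0.2, 0, 0]]
    - [[0.05, 0.24, -0.08], [0.25, 0, 0]]
    - [[0.05, 0.24, -0.08], [0.25, 0, 0]]
    - [[0.05, 0.24, -0.08], [0.25, 0, 0]]

```text
clock: 30.2
tool_pos: [0.5756, -0.0712, 0.2274]
eef_rot: [0.706, 0.708, 0.002, -0.002]
contact_force: [0.0, 0.3, -0.8]
opening: 0.007
finger_force: 0.0
```

```bash
python3 - <<'E'
from h import *
from plant import *
st=get_state();print(st["tool_pos"],st["contact_force"],st["q"].round(2))
Q=ori(.0,0)
plan(st,([.583,-.068,.19],Q),([.583,-.068,.05],Q),([.583,-.03,.05],Q))
E
```

```text
[ 0.57556375 -0.07119453  0.22742868] [ 0.00953616  0.28303906 -0.77740227] [ 0.66  0.93 -1.25  1.69  0.93  1.24 -0.8 ]
([0.0098, 0.0248, 0.1248], [0.0001, -0.002, 0.001])
([0.0069, 0.0247, 0.5915], [0.0001, -0.002, 0.001])
([0.1336, 0.0251, 0.5923], [0.0001, -0.002, 0.001])
```

send_rows:
  targets:
    - [[0.02, 0.025, 0.15], [0, 0, 0]]
    - [[0.02, 0.025, 0.23], [0, 0, 0]]
    - [[0.02, 0.025, 0.3], [0, 0, 0]]
    - [[0.04, 0.025, 0.37], [0, 0, 0]]
    - [[0.07, 0.025, 0.43], [0, 0, 0]]
    - [[0.1, 0.025, 0.48], [0, 0, 0]]
    - [[0.13, 0.025, 0.53], [0, 0, 0]]
    - [[0.13, 0.025, 0.57], [0, 0, 0]]
    - [[0.13, 0.025, 0.59], [0, 0, 0]]
    - [[0.13, 0.025, 0.6], [0, 0, 0]]
    - [[0.13, 0.025, 0.6], [0, 0, 0]]

```text
clock: 31.58
tool_pos: [0.5809, -0.0302, 0.0484]
eef_rot: [0.705, 0.709, 0.001, -0.003]
contact_force: [-4.6, -0.0, 15.2]
opening: 0.006
finger_force: 7.1
```

send_rows:
  targets:
    - [[0, 0, 0.01], [0, 0, 0]]
    - [[0, 0, 0.012], [0, 0, 0]]
    - [[0, 0, 0.012], [0, 0, 0]]

```text
clock: 31.95
tool_pos: [0.581, -0.0301, 0.0481]
eef_rot: [0.705, 0.709, 0.001, -0.002]
contact_force: [-11.8, -4.6, 37.8]
opening: 0.002
finger_force: 18.6
```

send_rows:
  targets:
    - [[0, 0, -0.1], [0, 0, 0]]
    - [[0, 0, -0.25], [0, 0, 0]]
    - [[0, 0, -0.4], [0, 0, 0]]
    - [[0.1, -0.2, -0.45], [0, 0, 0]]
    - [[0.3, -0.35, -0.45], [0, 0, 0]]
    - [[0.5, -0.45, -0.45], [0, 0, 0]]
    - [[0.5, -0.45, -0.45], [0, 0, 0]]
    - [[0.5, -0.45, -0.45], [0, 0, 0]]

```text
clock: 32.95
tool_pos: [0.4455, 0.1193, 0.1797]
eef_rot: [0.704, 0.71, 0.002, -0.003]
contact_force: [0.3, -0.3, -0.8]
opening: 0.003
finger_force: 0.0
```

```bash
python3 - <<'E'
from h import *
from plant import *
st=get_state();print(st["tool_pos"],st["contact_force"],st["clock"])
# compare against the first pictures: bystander regions and lid corner
t0=dict(np.load("top0.npz"))["img"];t=snapshot("top")["img"]
def reds(im):
    hsv=cv2.cvtColor(im,cv2.COLOR_BGR2HSV);m=(((hsv[...,0]<8)|(hsv[...,0]>172))&(hsv[...,1]>140)&(hsv[...,2]>80)).astype(np.uint8)
    n,l,s,c=cv2.connectedComponentsWithStats(m);return [(c[i].round(1),s[i,4]) for i in range(1,n) if s[i,4]>15]
print(reds(t0),reds(t))
for n,(x0,y0,x1,y1) in dict(tape=(358,238,388,265),marker=(390,250,450,265),lid=(340,130,372,195),tab=(278,150,300,168),vice=(312,196,338,255)).items():
    print(n,cv2.absdiff(t0[y0:y1,x0:x1],t[y0:y1,x0:x1]).mean().round(1))
E
```

```text
[0.44545688 0.11925348 0.17972552] [ 0.31587996 -0.27535297 -0.77349532] 32.95
[(array([420.9, 226.7]), np.int32(109)), (array([272. , 239.9]), np.int32(120))] [(array([271.9, 239.6]), np.int32(127))]
tape 93.9
marker 79.4
lid 42.9
tab 25.4
vice 61.2
```

send_rows:
  targets:
    - [[0.3, 0, -0.2], [0, 0, 0]]
    - [[0.6, 0, -0.3], [0, 0, 0]]
    - [[0.8, 0.0, -0.4], [0, 0, 0]]
    - [[0.8, 0.0, -0.4], [0, 0, 0]]
    - [[0.8, 0.0, -0.4], [0, 0, 0]]
    - [[0.8, 0.0, -0.4], [0, 0, 0]]

```text
clock: 33.75
tool_pos: [0.4459, 0.3573, 0.3009]
eef_rot: [0.706, 0.709, 0.001, -0.004]
contact_force: [-0.2, -0.1, -0.1]
opening: 0.008
finger_force: 0.0
```

```bash
python3 - <<'E'
from h import *
from plant import *
st=get_state();print(st["tool_pos"],st["contact_force"],st["clock"],st["q"].round(2))
t0=dict(np.load("top0.npz"))["img"];t=snapshot("top")["img"]
for n,(x0,y0,x1,y1) in dict(tape=(358,238,388,265),marker=(390,250,450,265),lid=(345,150,372,195),tab=(278,150,300,168),vice=(312,196,338,255),jar=(262,230,282,250)).items():
    a=t[y0:y1,x0:x1];print(n,cv2.absdiff(t0[y0:y1,x0:x1],a).mean().round(1),a.reshape(-1,3).mean(0).round(),t0[y0:y1,x0:x1].reshape(-1,3).mean(0).round())
hsv=cv2.cvtColor(t,cv2.COLOR_BGR2HSV);m=(hsv[...,0]>20)&(hsv[...,0]<40)&(hsv[...,1]>80)
ys,xs=np.nonzero(m[120:300]);print("arm cols",xs.min(),xs.max(),[(r,int(m[r].nonzero()[0].min()),int(m[r].nonzero()[0].max())) for r in range(200,300,15) if m[r].any()])
E
```

```text
[0.44587334 0.35727397 0.30093607] [-0.16526047 -0.08332761 -0.12141575] 33.75 [-0.12  0.8  -1.24  1.63  0.78  1.29 -1.49]
tape 12.5 [163. 167. 173.] [152. 154. 159.]
marker 13.4 [166. 182. 189.] [154. 168. 174.]
lid 18.3 [167. 169. 169.] [149. 150. 150.]
tab 18.2 [127. 126. 125.] [112. 111. 111.]
vice 13.0 [167. 123. 112.] [160. 118. 107.]
jar 90.4 [55. 74. 74.] [140. 136. 182.]
arm cols 0 553 [(200, 10, 553), (215, 14, 256), (230, 119, 268), (245, 109, 267), (260, 144, 277), (275, 150, 278), (290, 194, 280)]
```

```bash
python3 -c "
from plant import *
print(finish_job())"
```

```text
the job is handed in; nothing more can be done
None
```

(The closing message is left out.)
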